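Seat the lens carrier and snap the toggle clamp shut

TASK

Push the lens carrier along its channel until it is fully home against the end stop, and only then push the toggle clamp's handle over its dead point so that it snaps into lock, with the clamp's rubber pad bearing on the lens. Everything is done by pushing: do not lift or tip the carrier out of its channel, and leave the other things on the bench where they are.

Things in the scene. Friction and masses are not known exactly. Their poses are not given: they have to be found in the camera images.
- fixture: Fixed aluminium base plate, 245 x 185 x 12 mm, on the bench. Axes: z up, x along the channel towards its end stop, y to the side where the clamp stands. Origin: on the bench surface under the channel's centre line; the plate spans x -120 to 125, y -55 to 130 mm. Two steel rails (inner faces at y -37.5 and 37.5 mm, 10 mm wide, tops 26 mm above the bench, x -100 to 100 mm) form the channel.
- stop_face (a point): Centre of the face of the steel stop bar that closes the channel's far end, at x = 100 mm in the fixture's frame and 24 mm above the bench. The bar is 12 mm thick, 95 mm wide; its top is 36 mm above the bench.
- carrier: Loose grey plastic lens carrier, about 220 g: block 110 (x) x 70 x 18 mm, flat in the channel on the plate (underside 12 mm above the bench), 2.5 mm free each side. Origin: centre of the underside. A clear lens (62 mm across, 5 thick) is fixed on top, 15 mm ahead of it. It starts 30 to 60 mm short of the stop; home, its front face touches the stop (origin at fixture x = 45 mm). It slides at 1 to 3 N.
- push_tab (a point): Point on the rear (-x) face of the carrier's upright push tab, on the centre line, 30 mm above the carrier's underside. The tab is 44 mm wide (y), 10 mm thick (x), its top 54 mm above the bench; its rear face is flush with the carrier's rear face, 55 mm behind the carrier's origin.
- clamp_handle (a joint): Angle of the clamp's handle, rad. 0 = open, leaning outwards (fixture +y) 0.87 rad from upright. It grows as the knob is pushed over towards the channel (-y): 0.87 is upright, 0.96 the dead point, beyond which a spring snaps it to the lock at 1.4, leaning over the channel; let go earlier, it springs back to 0. The push at the knob is about 10 N at first, falling to nothing at the dead point.
- knob_centre (a point): Centre of the black ball knob (28 mm diameter) at the end of the clamp handle, a round steel rod of 11 mm diameter. The centre is 110 mm from the pivot; open, it is about 136 mm above the bench, 175 mm when upright.
- handle_pivot (a point): Pivot of the clamp handle, 65 mm above the bench, at x 60, y 88 mm in the fixture's frame; its axis is the fixture's x, so the handle swings in the upright plane through this point across the channel. The pedestal below is 50 x 50 mm; its cheeks reach 76 mm above the bench.
- clamp_pad: Rubber pad (20 mm diameter, 9 mm high) on a sprung stem at the end of the steel clamp bar (16 mm wide, 88 mm from pivot to stem), which is one piece with the handle: it stands nearly upright while open and swings down over the channel with the handle. Origin on the bar, 34 mm from the pad's face. Locked with the carrier home, the pad presses on the lens's centre with about 4 to 5 N.
- lens_blank: Bystander: loose glass disc, 68 mm diameter, 11 mm high, on the bench beside the fixture (-y side). Origin: centre of the underside.
- screwdriver: Bystander: screwdriver 150 mm long lying on the bench beside the fixture (-y side). Origin at its middle.
- jar: Bystander: small jar, 44 mm diameter, 55 mm high, on the bench beyond the end stop. Origin: centre of the underside.
- lens_block: Bystander: turned aluminium lens block, 40 mm diameter, 28 mm high, on the bench on the clamp's side of the fixture. Origin: centre of the underside.
- gauge_case: Bystander: black case 90 x 55 x 24 mm on the bench beyond the fixture. Origin: centre of the underside.
- grind_wheel: Bystander: small grinding wheel, 64 mm diameter, 20 mm high, lying on the bench on the clamp's side of the fixture. Origin: centre of the underside.
There are look-alikes about, which are no part of the job. Several things have the shape of the carrier; the one meant has the colours described above.

How it is judged:
By the outcome, as a careful person would: the job done as asked, in the order asked, and still so for the second after the job is handed in, with the robot touching nothing.
It also fails if it takes over 43 s, if anything falls off the work surface, if the arm or the gripper's body presses on something with over 40 N, if the wrist force passes 120 N, or if a joint passes its speed limit or range.

ROBOT

A 6-joint arm with a two-finger parallel gripper is mounted at the origin on the work surface. World frame = base frame: x ahead of the robot, y to its left, z up, the work surface at z = 0. Lengths are in m, angles in rad, forces in N, time in s.
With the tool pointing down it reaches from about 0.325 to 0.925 m from the base axis. Payload 3.1 kg.
Tool frame: the origin (TCP) lies at the centre of the arm's flange, where the gripper is bolted on; the fingertips stand 173 mm ahead of it and the grasp point (between the pads) lies 155 mm ahead of it; z points along the fingers, x is the direction in which the jaws open and shut, and the axes are right-handed (so a half turn about z gives the same grasp; the last joint's range is limited). The gripper opens to 85 mm and grips with 20 to 120 N. Pads are 22 mm wide; open, the fingers measure 114 mm over their backs; the gripper's body (76 mm by 85 mm) begins 54 mm behind the grasp point. The pads swing forward as they close: fully open they stand 13 mm farther back than shut.
Start: joints at [1.201, 0.217, 1.613, -0, 1.311, -0.112], TCP at [0.159, 0.604, 0.405] pointing down, gripper open.
Joint ranges: [-2.75, 2.75], [-0.78, 2.1], [0.31, 2.55], [-1.13, 4.27], [0.13, 2.63], [-2.58, 2.58]. Speed limits (rad/s): [2.79, 2.79, 3.14, 3.14, 3.14, 3.14].

INTERFACE

Orientations are given as a rotation vector (axis times angle).
In Python, from bench import r gives the robot as it stands.
- The arm moves only by the tool step_arm, never from a script. Its argument "deltas" is a list of rows, each a list of 5 numbers: the closure, from -1 (fully open) to 1 (shut), then the shift along the tool's x, y, z in mm, then the turn about the tool's z in degrees. In form: [[grip, dx, dy, dz, turn], ...]. A call has 1 to 12 rows; each row shifts and turns the commanded pose from where the row before left it, along the tool's axes as they then stand; what a row does not reach is not made up. A row lasts 1/8 s, in which the tool goes at most 62.5 mm and 10.7 degrees, less where a joint would pass 70% of its speed; a pose out of reach is approached as far as the arm can. A call is refused whole if a number of a shift passes 62.5 or a number of a turn 10.7, either way. A call with a gripper value outside its range is refused whole. The fingers move at their own pace and stop on an object; "newtons" is the grip in N (left out, the last holds). Time passes only in rows, so rows that do not move let the fingers close. It gives the time, the measured TCP pose, the force and the opening at its end, in the units of the state.
- r.get_state(): the state, without advancing time (a new reading comes with each control period).
- r.capture(name): name is "scene" or "top" or "wrist"; returns the picture (420x560x3 uint8, blue, green, red); there is no depth.
- r.camera_params(name): a dict with "camera_matrix" (3x3 intrinsics, pixels), "k1" (the pictures are not rectified: a ray, as slopes to the right and down, at radius r is drawn at 1 + k1 r^2 times it, then the intrinsics apply), "xyz" and "attitude" of the camera in the world. Camera axes: x right, y up, looking along -z (the intrinsics and any distortion apply to the point x, -y, -z); pixel columns grow to the right and rows downward; lengths in m; the calibration is good to about 2 mm. A picture is of the moment at which its call begins: read the wrist's pose just before it. camera_params takes no time and is no camera call; for the wrist camera it gives the pose at the moment of the call.
- r.close_job(): hands the job in, once; it reports no verdict.
Trained networks look in the newest picture that a camera, given by its name, has taken for a name from the list of things; names that differ only in an ending like _2 or _b are one class to them, and where a whole thing is asked for, a point or a joint stands for the part that bears it (a point fixed in the world has none). Each returns a list of dicts, best first, with "conf" (0 to 1); they miss things now and then, are a little off and sometimes report something else, mostly with a low value. They report only what shows in the picture. A call takes as long as a camera call. They do not tell look-alikes from the thing itself.
- r.look_for(label, camera): "at" ([x, y, z] in m, in world coordinates, good to about 4 mm: the middle of the surface that is visible of it).
- r.silhouettes(label, camera): "mask" (420x560 bool, what is visible of it).
- r.landmark_of(label, camera): "at" ([x, y, z] in m, in world coordinates, good to about 4 mm: a listed point, or the origin of a listed thing).
The state is a dict: "time": time; "qpos": joint angles; "qd": joint speeds; "tau": joint torques, N m; "ee_pos": TCP position; "orientation": TCP orientation; "contact_force": force on the tool from outside, world axes, zero at the start; "ft_torque": the same for the moment, N m; "width": finger opening in m.
Only numpy, scipy, OpenCV 4.12 (cv2) and the standard library are available. Lean on these libraries where they do the work, as an engineer would, in place of code of your own. Each camera call takes 0.05 s, during which the arm holds its last target.

## Working session

There is one attempt and no reset: what is moved stays moved. The work goes in short steps, Python scripts to look and compute and a tool call to move; the robot and the scene stay as the last step left them, time stands still between calls to the robot, and variables do not carry over. Pictures are saved under pics/ and viewed, and the job is handed in when it is done.

Besides the shell and the picture viewer there is one more tool, called after "Emit:" by a JSON object that holds its "fn" and its "kwargs". step_arm: Moves the arm, as the interface text tells. Its arguments: {"type":"object","properties":{"deltas":{"type":"array","items":{"type":"array","items":{"type":"number"}}},"newtons":{"type":"number"}},"required":["deltas"]}

```bash
mkdir -p pics; ls; python3 - <<'E'
from bench import r
import cv2
s=r.get_state();print(s)
for c in("scene","top","wrist"):
    cv2.imwrite(f"pics/{c}0.png",r.capture(c)); p=r.camera_params(c);print(c,p)
for c in("scene","top"):
    for l in("fixture","stop_face","carrier","push_tab","knob_centre","handle_pivot","clamp_pad"):
        print(c,l,[( [round(float(v),4) for v in d["at"]],round(d["conf"],2)) for d in r.landmark_of(l,c)][:4])
print(r.get_state()["time"])
E
```

```text
pics
{'time': 0.0, 'qpos': array([ 1.20083000e+00,  2.17807004e-01,  1.61494000e+00,  2.35380812e-05,
        1.31128411e+00, -1.12172231e-01]), 'qd': array([ 4.80640946e-04,  7.14733160e-05,  3.33057046e-05, -8.61332378e-04,
        1.55927580e-03,  1.29960012e-03]), 'tau': array([-4.08974774e-04, -3.96838760e+01, -3.03855193e+01, -6.49647359e-05,
        9.52711562e-03, -2.61477777e-05]), 'ee_pos': array([0.15915683, 0.6039846 , 0.40333191]), 'orientation': array([ 2.48757761,  1.91670054, -0.00329394]), 'contact_force': array([ 1.23008588, -0.33758146, -0.25224411]), 'ft_torque': array([ 0.01944211, -0.02031525, -0.01807297]), 'width': 0.08557135825329121}
scene {'camera_matrix': array([[504.68167346,   0.        , 273.45328725],
       [  0.        , 504.68167346, 212.48621807],
       [  0.        ,   0.        ,   1.        ]]), 'k1': -0.18838855310774566, 'xyz': array([ 0.92387053, -0.92128815,  1.10324976]), 'attitude': array([0.77005336, 0.18913279, 0.40304441])}
top {'camera_matrix': array([[382.75747549,   0.        , 280.47508337],
       [  0.        , 382.75747549, 206.
[... 818 characters left out ...]
ne push_tab [([0.5106, -0.2032, 0.0412], 0.8), ([0.1544, -0.3372, 0.0272], 0.75)]
scene knob_centre [([0.5466, -0.0102, 0.1347], 0.82)]
scene handle_pivot [([0.5768, -0.0838, 0.0675], 0.8)]
scene clamp_pad [([0.5812, -0.1031, 0.1509], 0.57)]
top fixture [([0.5493, -0.1913, -0.0058], 0.72)]
top stop_face [([0.6417, -0.1552, 0.0233], 0.83)]
top carrier [([0.555, -0.1803, 0.0118], 0.92), ([0.1891, -0.2929, 0.0037], 0.83), ([0.7059, -0.0327, 0.0036], 0.68)]
top push_tab [([0.1545, -0.3278, 0.0281], 0.89), ([0.5088, -0.2017, 0.0403], 0.73)]
top knob_centre [([0.5099, -0.1985, 0.044], 0.72)]
top handle_pivot [([0.5709, -0.0871, 0.0631], 0.95)]
top clamp_pad [([0.5801, -0.0967, 0.1499], 0.67)]
0.85
```

View pics/scene0.png

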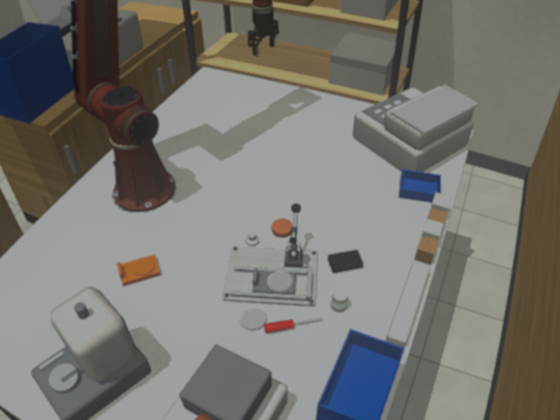

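View pics/top0.png

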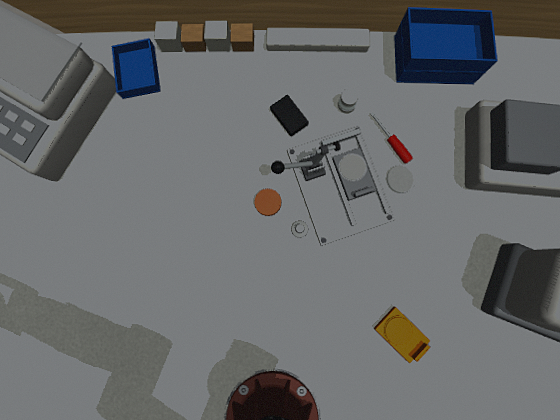

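The scene view shows the grey carrier in the fixture at about (275,280), the orange look-alike at (140,270), and the knob at (296,208). The top view shows the channel around (350,175) and the knob at (278,167). Next I'll fit the fixture pose and overlay it on the pictures.

```bash
cat > h.py <<'E'
import numpy as np, cv2
from scipy.spatial.transform import Rotation as R
from bench import r
def proj(P,cam):
    P=np.atleast_2d(P); Rm=R.from_rotvec(cam["attitude"]).as_matrix()
    c=(P-cam["xyz"])@Rm; u=c[:,0]/-c[:,2]; v=-c[:,1]/-c[:,2]
    f=1+cam["k1"]*(u*u+v*v); K=cam["camera_matrix"]
    return np.c_[K[0,0]*u*f+K[0,2],K[1,1]*v*f+K[1,2]]
def F2W(p,fx): # fixture mm -> world
    p=np.atleast_2d(np.array(p,float))/1000; c,s=np.cos(fx[2]),np.sin(fx[2])
    return np.c_[fx[0]+c*p[:,0]-s*p[:,1],fx[1]+s*p[:,0]+c*p[:,1],p[:,2]]
def W2F(w,fx):
    w=np.array(w,float);c,s=np.cos(fx[2]),np.sin(fx[2]);d=w[:2]-fx[:2]
    return np.array([c*d[0]+s*d[1],-s*d[0]+c*d[1],w[2]])*1000
def tool(fx):
    s=r.get_state();M=R.from_rotvec(s["orientation"]).as_matrix()
    print("t",round(s["time"],2),"tip in fixture mm",W2F(s["ee_pos"]+M[:,2]*.173,fx).round(1),"tool x ang rel fixture",np.degrees(np.arctan2(M[1,0],M[0,0])-fx[2]).round(1),"z",M[:,2].round(3),"F",s["contact_force"].round(1),"w",round(s["width"],4),"q",s["qpos"].round(2))
E
cat > fit.py <<'E'
from h import *
from scipy.optimize import least_squares
obs=[([0,0,0],(.544,-.189)),([0,0,0],(.5493,-.1913)),([100,0,24],(.6382,-.1572)),([100,0,24],(.6417,-.1552)),([60,88,65],(.5768,-.0838)),([60,88,65],(.5709,-.0871)),([60,172,136],(.5466,-.0102))]
f=lambda x:np.concatenate([F2W(p,x)[0,:2]-np.array(w) for p,w in obs])*1000
s=least_squares(f,[.5458,-.1897,.343]);fx=s.x;print(fx.tolist(),f(fx).round(1))
print("carrier",W2F([.563,-.1814,.012],fx),W2F([.555,-.1803,.012],fx),"tab",W2F([.5106,-.2032,.042],fx),W2F([.5088,-.2017,.042],fx))
for c in("scene","top"):
    im=cv2.imread(f"pics/{c}0.png"); cam=r.camera_params(c)
    k=5; x0,y0=(210,190) if c=="scene" else (240,90); w,h=(130,120) if c=="scene" else (160,120)
    im=cv2.resize(im[y0:y0+h,x0:x0+w],None,fx=k,fy=k,interpolation=cv2.INTER_CUBIC)
    im=cv2.convertScaleAbs(im,alpha=1.4)
    def line(pts,col):
        q=((proj(F2W(pts,fx),cam)-[x0,y0]+.5)*k).astype(int);cv2.polylines(im,[q],True,col,1)
    line([[-120,-55,12],[125,-55,12],[125,130,12],[-120,130,12]],(0,0,255))
    line([[-100,-37.5,26],[100,-37.5,26],[100,37.5,26],[-100,37.5,26]],(0,255,0))
    line([[60,88,65],[60,172,136]],(255,0,0))
    line([[-38,-22,54],[-38,22,54],[-28,22,54],[-28,-22,54]],(255,0,255))
    line([[-38,-35,30],[-38,35,30],[72,35,30],[72,-35,30]],(255,255,0))
    cv2.imwrite(f"pics/{c}_ov.png",im)
E
python3 fit.py
```

```text
[0.5464327519942933, -0.18977940717821232, 0.339389810817198] [ 2.4 -0.8 -2.9  1.5  2.5  0.7 -1.  -1.3 -3.1 -3.   2.8  0.3 -0.9  2.6]
carrier [18.411822    2.38599699 12.        ] [11.23436111  6.08654494 12.        ] tab [-38.25665278  -0.72591016  42.        ] [-39.45460948   1.287768    42.        ]
```

View pics/scene_ov.png

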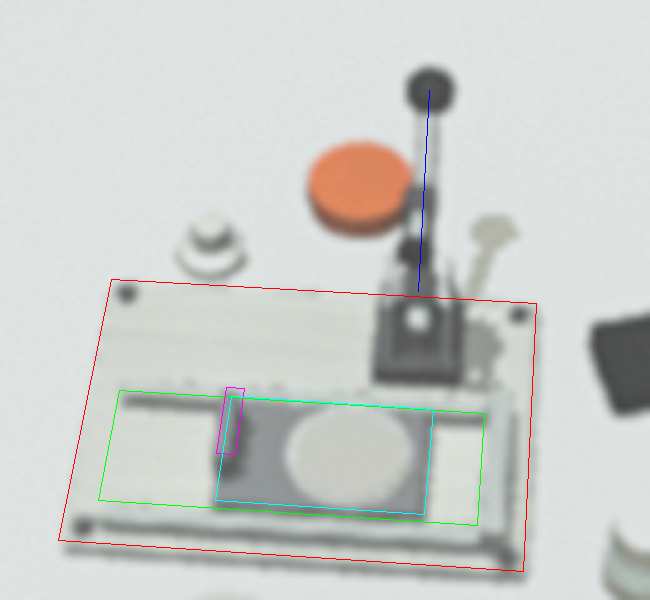

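View pics/top_ov.png

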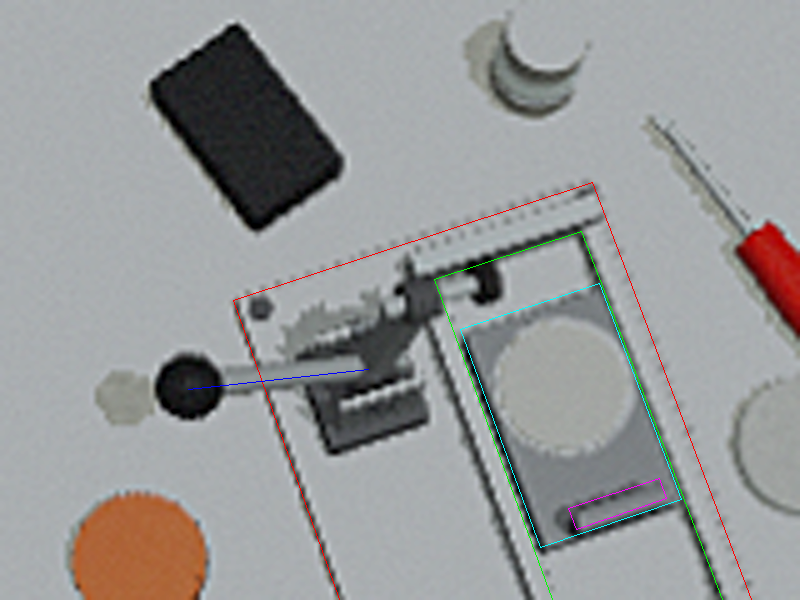

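View pics/wrist0.png

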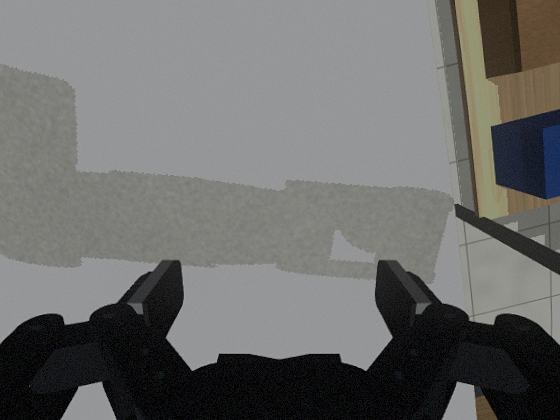

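The overlay fits to about 3 mm in both pictures. The carrier's tab rear is at fixture x≈-38, so it has about 28–30 mm to go. I'll align the tool and close the fingers.

Emit:
{"fn": "step_arm", "kwargs": {"deltas": [[1,0,0,0,-10],[1,0,0,0,-10],[1,0,0,0,-10],[1,0,0,0,-4.2]], "newtons": 60}}

```text
time: 1.35
ee_pos: [0.1593, 0.6044, 0.4047]
orientation: [1.811, 2.567, -0.0]
contact_force: [0.2, 0.1, 0.2]
width: 0.012
```

```bash
echo 'fx=np.array([.5464,-.1898,.3394])' >>h.py; python3 -c "
from h import *
tool(fx)"
```

```text
t 1.35 tip in fixture mm [-100.6  877.7  231.7] tool x ang rel fixture 90.2 z [-0. -0. -1.] F [0.2 0.1 0.2] w 0.012 q [ 1.2   0.22  1.61  0.    1.31 -0.71]
```

Emit:
{"fn": "step_arm", "kwargs": {"deltas": [[1,-58,2,0,0],[1,-58,2,0,0],[1,-58,2,0,0],[1,-58,2,0,0],[1,-58,2,0,0],[1,-58,2,0,0],[1,-58,2,0,0],[1,-58,2,0,0],[1,-58,2,0,0],[1,-58,2,0,0],[1,-58,0,0,0],[1,-58,0,0,0]]}}

```text
time: 2.85
ee_pos: [0.4099, -0.0473, 0.4053]
orientation: [1.815, 2.563, 0.002]
contact_force: [0.3, 1.3, 0.1]
width: 0.0001
```

```bash
python3 -c "
from h import *
tool(fx)"
```

```text
t 2.85 tip in fixture mm [-80.9 179.6 232.3] tool x ang rel fixture 90.0 z [ 0.002 -0.    -1.   ] F [0.3 1.3 0.1] w 0.0001 q [-0.29 -0.27  2.08  0.    1.32 -2.19]
```

Emit:
{"fn": "step_arm", "kwargs": {"deltas": [[1,0,0,0,10.6],[1,0,0,0,10.6],[1,0,0,0,10.6],[1,0,0,0,10.6],[1,0,0,0,10.6],[1,0,0,0,10.6],[1,0,0,0,10.6],[1,0,0,0,10.6],[1,0,0,0,10.6],[1,0,0,0,10.6],[1,0,0,0,10.6],[1,0,0,0,10.6]]}}

```text
time: 4.35
ee_pos: [0.4097, -0.0453, 0.4049]
orientation: [3.102, -0.495, 0.001]
contact_force: [0.5, -0.3, 0.1]
width: -0.0001
```

Emit:
{"fn": "step_arm", "kwargs": {"deltas": [[1,0,0,0,10.6],[1,0,0,0,10.6],[1,0,0,0,10.6],[1,0,0,0,10.6],[1,0,0,0,10.4],[1,45,0,0,0],[1,45,0,0,0],[1,45,0,0,0],[1,45,0,0,0]]}}

```text
time: 5.48
ee_pos: [0.4699, -0.2165, 0.4049]
orientation: [-2.564, 1.815, -0.001]
contact_force: [0.5, 0.4, -0.1]
width: -0.0002
```

```bash
python3 -c "
from h import *
tool(fx)
cv2.imwrite('pics/w1.png',r.capture('wrist'))
for l in('push_tab','carrier','stop_face','fixture'):
  print(l,[(W2F(d['at'],fx).round(1),round(d['conf'],2)) for d in r.landmark_of(l,'wrist')])
"
```

```text
t 5.47 tip in fixture mm [-8.090e+01  2.000e-01  2.319e+02] tool x ang rel fixture -90.0 z [ 0.001 -0.    -1.   ] F [ 0.5  0.4 -0.1] w -0.0002 q [-0.57 -0.01  1.86  0.    1.29  0.66]
push_tab [(array([-36.2,   1.1,  43.7]), 0.83)]
carrier [(array([15.1,  1. ,  8.3]), 0.8)]
stop_face []
fixture [(array([ 59.3, 169.2, 133.5]), 0.39), (array([59.6, 87.2, 64.2]), 0.28)]
```

View pics/w1.png

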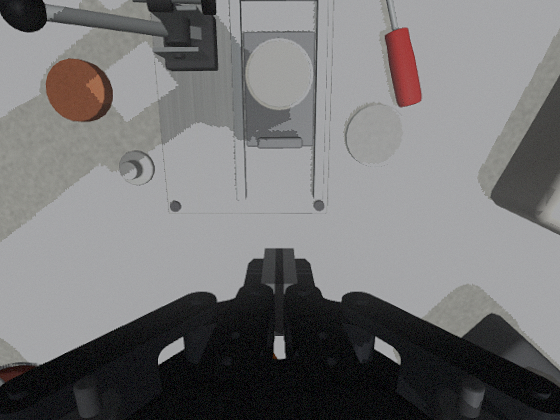

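The wrist view shows the fingers (280,265) centred on the channel, with the tab ahead of them at (280,142). I'll descend behind the tab.

Emit:
{"fn": "step_arm", "kwargs": {"deltas": [[1,0,0,60,0],[1,0,0,60,0],[1,0,0,50,0],[1,0,0,26,0],[1,0,0,0,0],[1,0,-15,0,0],[1,0,-10,0,0]]}}

```text
time: 6.6
ee_pos: [0.4954, -0.2068, 0.2112]
orientation: [-2.564, 1.814, -0.008]
contact_force: [-0.0, -0.3, 0.3]
width: 0.0002
```

```bash
python3 -c "
from h import *
tool(fx)
cv2.imwrite('pics/w2.png',r.capture('wrist'))
"
```

```text
t 6.6 tip in fixture mm [-53.2   0.3  38.2] tool x ang rel fixture -90.0 z [ 0.005 -0.002 -1.   ] F [-0.  -0.3  0.3] w 0.0002 q [-0.53  0.28  1.94  0.    0.91  0.7 ]
```

View pics/w2.png

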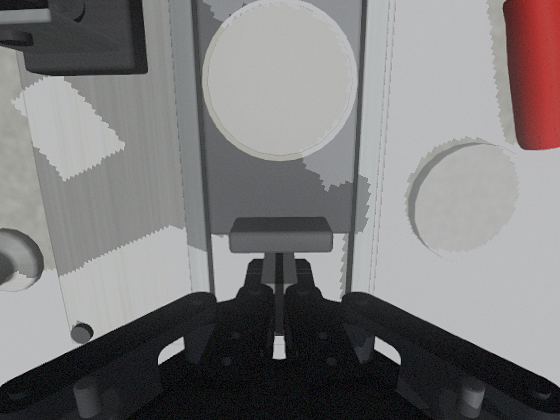

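The fingertips are right behind the tab (280,235) and centred. I'll push gently.

Emit:
{"fn": "step_arm", "kwargs": {"deltas": [[1,0,-3,1,0],[1,0,-3,1,0],[1,0,-3,0,0],[1,0,-3,0,0],[1,0,-3,0,0],[1,0,-3,0,0],[1,0,-3,0,0],[1,0,-3,0,0]]}}

```text
time: 7.65
ee_pos: [0.516, -0.1986, 0.2065]
orientation: [-2.564, 1.815, 0.0]
contact_force: [-1.6, 0.4, -0.4]
width: -0.0002
```

```bash
python3 -c "
from h import *
tool(fx)
"
```

```text
t 7.65 tip in fixture mm [-31.6   1.8  33.5] tool x ang rel fixture -90.0 z [ 0.  0. -1.] F [-1.6  0.4 -0.4] w -0.0002 q [-0.49  0.32  1.9   0.    0.92  0.74]
```

Emit:
{"fn": "step_arm", "kwargs": {"deltas": [[1,0.5,-2,0,0],[1,0.5,-2,0,0],[1,0,-1.5,0,0],[1,0,-1,0,0]]}}

```text
time: 8.15
ee_pos: [0.5223, -0.1975, 0.2067]
orientation: [-2.564, 1.815, 0.0]
contact_force: [-1.1, -0.1, -0.3]
width: 0.0
```

Emit:
{"fn": "step_arm", "kwargs": {"deltas": [[1,0,-1,0,0],[1,0,-1,0,0]]}}

```text
time: 8.4
ee_pos: [0.5242, -0.1969, 0.2067]
orientation: [2.564, -1.815, -0.0]
contact_force: [-1.3, -0.1, 0.0]
width: -0.0
```

```bash
python3 -c "
from h import *
tool(fx)
"
```

```text
t 8.4 tip in fixture mm [-23.3   0.7  33.7] tool x ang rel fixture -90.0 z [-0.  0. -1.] F [-1.3 -0.1  0. ] w -0.0 q [-0.48  0.33  1.89 -0.    0.92  0.75]
```

Emit:
{"fn": "step_arm", "kwargs": {"deltas": [[1,0,-1,0,0],[1,0,-1,0,0]]}}

```text
time: 8.65
ee_pos: [0.5261, -0.1963, 0.2067]
orientation: [-2.564, 1.815, -0.0]
contact_force: [-1.1, -1.2, -0.8]
width: -0.0
```

Emit:
{"fn": "step_arm", "kwargs": {"deltas": [[1,0,-1,0,0]]}}

```text
time: 8.78
ee_pos: [0.527, -0.1959, 0.2067]
orientation: [2.564, -1.815, 0.0]
contact_force: [-0.2, -0.6, -1.4]
width: -0.0005
```

Emit:
{"fn": "step_arm", "kwargs": {"deltas": [[1,0,-1,0,0]]}}

```text
time: 8.9
ee_pos: [0.5279, -0.1956, 0.2067]
orientation: [2.564, -1.814, -0.001]
contact_force: [-3.3, -2.0, 1.5]
width: -0.0004
```

Emit:
{"fn": "step_arm", "kwargs": {"deltas": [[1,0,-1,0,0]]}}

```text
time: 9.02
ee_pos: [0.5283, -0.1956, 0.2067]
orientation: [2.563, -1.812, -0.003]
contact_force: [-6.3, -3.3, 2.8]
width: -0.0003
```

Emit:
{"fn": "step_arm", "kwargs": {"deltas": [[1,0,-1,0,0],[1,0,0,0,0]]}}

```text
time: 9.28
ee_pos: [0.5286, -0.1955, 0.2067]
orientation: [2.562, -1.811, -0.006]
contact_force: [-7.9, -3.8, 4.7]
width: -0.0001
```

```bash
python3 -c "
from h import *
tool(fx)
cv2.imwrite('pics/w3.png',r.capture('wrist'))
for c in('scene','top'):
  im=r.capture(c); x0,y0=(210,190) if c=='scene' else (260,100)
  cv2.imwrite(f'pics/{c}3.png',cv2.resize(im[y0:y0+120,x0:x0+140],None,fx=5,fy=5,interpolation=cv2.INTER_CUBIC))
tool(fx)
"
```

```text
t 9.28 tip in fixture mm [-19.6   0.7  33.7] tool x ang rel fixture -90.0 z [-0.005 -0.001 -1.   ] F [-7.9 -3.8  4.7] w -0.0001 q [-0.48  0.34  1.88 -0.    0.93  0.75]
t 9.43 tip in fixture mm [-19.5   0.7  33.7] tool x ang rel fixture -90.0 z [-0.005 -0.001 -1.   ] F [-6.6 -4.2  4.1] w -0.0003 q [-0.48  0.34  1.88 -0.    0.93  0.75]
```

View pics/w3.png

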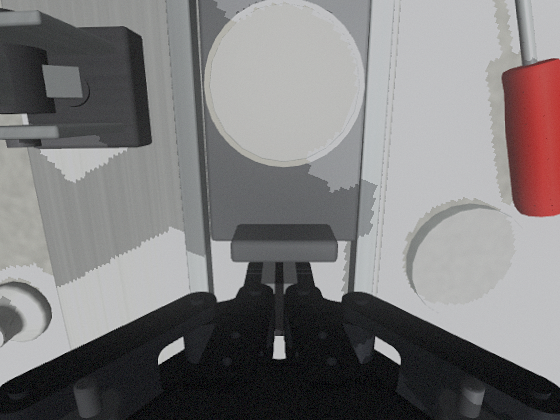

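View pics/scene3.png

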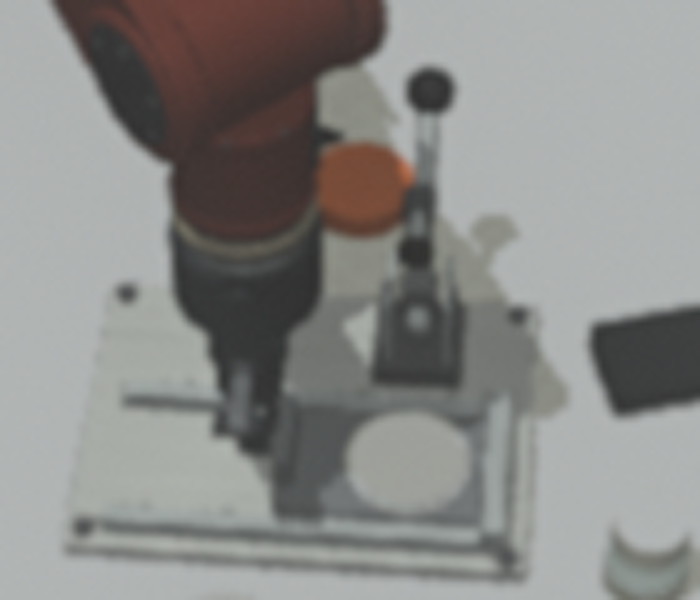

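In the scene view the carrier's front meets the stop bar at (485,460). The force has settled at 8 N with no further motion, and the tip ended at -19.6 as expected, so the carrier is home. I'll back off, rise and turn.

Emit:
{"fn": "step_arm", "kwargs": {"deltas": [[1,0,8,0,0],[1,0,20,0,0],[1,0,0,-60,0],[1,0,0,-60,0],[1,0,0,-60,-10.6],[1,0,0,0,-10.6],[1,0,0,0,-10.6],[1,0,0,0,-10.6],[1,0,0,0,-10.6],[1,0,0,0,-10.6],[1,0,0,0,-10.6],[1,0,0,0,-10.6]]}}

```text
time: 10.92
ee_pos: [0.5025, -0.2044, 0.3865]
orientation: [-3.116, -0.398, -0.001]
contact_force: [-0.4, -0.5, -0.1]
width: 0.0001
```

Emit:
{"fn": "step_arm", "kwargs": {"deltas": [[1,0,0,0,-5.2],[1,0,0,0,0]]}}

```text
time: 11.18
ee_pos: [0.5027, -0.2044, 0.3865]
orientation: [-3.097, -0.528, -0.0]
contact_force: [-0.1, 0.7, -0.8]
width: -0.0
```

```bash
python3 -c "
from h import *
tool(fx)
for c in ('top','scene'):
  im=r.capture(c); x0,y0=(210,190) if c=='scene' else (260,100)
  cv2.imwrite(f'pics/{c}4.png',cv2.resize(im[y0:y0+120,x0:x0+140],None,fx=5,fy=5,interpolation=cv2.INTER_CUBIC))
  for l in('carrier','push_tab','knob_centre','stop_face'):
    print(c,l,[(W2F(d['at'],fx).round(1),round(d['conf'],2)) for d in r.landmark_of(l,c)])
"
```

```text
t 11.18 tip in fixture mm [-46.    0.8 213.5] tool x ang rel fixture -0.1 z [ 0.  0. -1.] F [-0.1  0.7 -0.8] w -0.0 q [-0.52  0.06  1.83  0.    1.26 -0.85]
top carrier [(array([44. ,  0.2, 10.2]), 0.92), (array([-7. , -2.2, 45.4]), 0.6)]
top push_tab [(array([60.5, 86.9, 61.4]), 0.53)]
top knob_centre [(array([ 61.2, 172.5, 136.9]), 0.92)]
top stop_face [(array([103. ,   0.7,  23.3]), 0.7)]
scene carrier [(array([-372.5,   20.6,    2. ]), 0.89), (array([47.8, -0.3, 13.2]), 0.61)]
scene push_tab [(array([-421.1,   -4.9,   26.9]), 0.98), (array([-4.9,  0.6, 40.8]), 0.81)]
scene knob_centre [(array([ 59.2, 171.2, 136.9]), 0.88)]
scene stop_face [(array([98.3, -0.3, 23.2]), 0.63), (array([ -27.8, -107.7,   -2. ]), 0.56)]
```

View pics/top4.png

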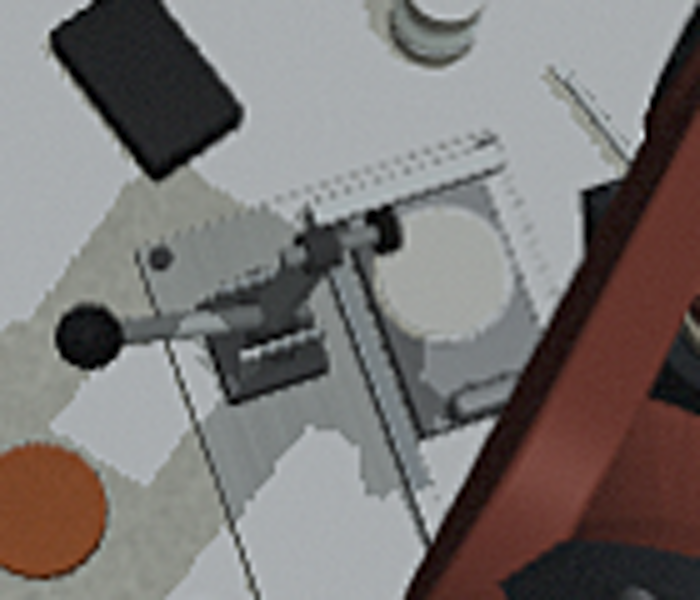

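View pics/scene4.png

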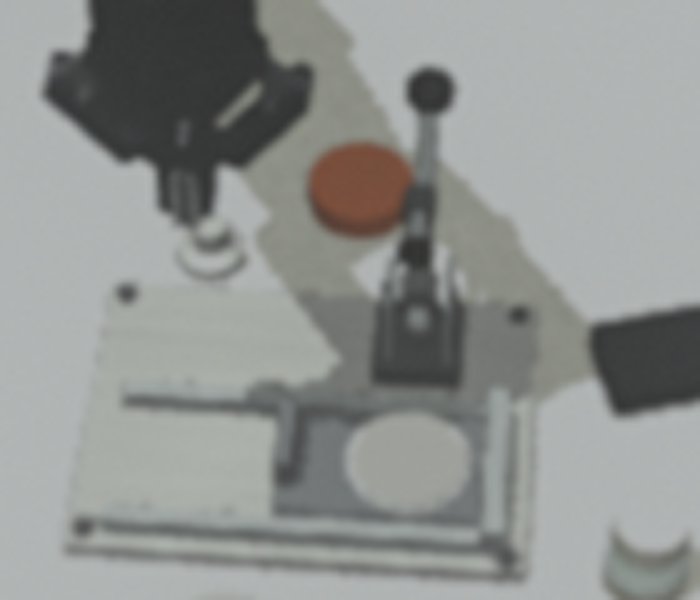

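Both pictures and the networks agree that the carrier is home, with its origin at x≈44–48 and its front at the stop. The knob is at fixture (60,172,137). I'll move to its outer side.

Emit:
{"fn": "step_arm", "kwargs": {"deltas": [[1,21.2,-45,0,0],[1,21.2,-45,0,0],[1,21.2,-45,0,0],[1,21.2,-45,0,0],[1,21.2,-45,0,0],[1,0,0,0,0],[1,0,0,43,0],[1,0,0,43,0],[1,0,0,0,0]]}}

```text
time: 12.8
ee_pos: [0.5263, 0.0425, 0.2967]
orientation: [-3.095, -0.528, 0.015]
contact_force: [-0.0, -0.6, -0.1]
width: 0.0001
```

```bash
python3 -c "
from h import *
tool(fx)
cv2.imwrite('pics/w5.png',r.capture('wrist'))
for l in('knob_centre',):
    print(l,[(W2F(d['at'],fx).round(1),round(d['conf'],2)) for d in r.landmark_of(l,'wrist')])
"
```

```text
t 12.8 tip in fixture mm [ 56.8 226.3 123.7] tool x ang rel fixture -0.1 z [-0.01  0.   -1.  ] F [-0.  -0.6 -0.1] w 0.0001 q [-0.05  0.14  1.93 -0.    1.09 -0.39]
knob_centre []
```

View pics/w5.png

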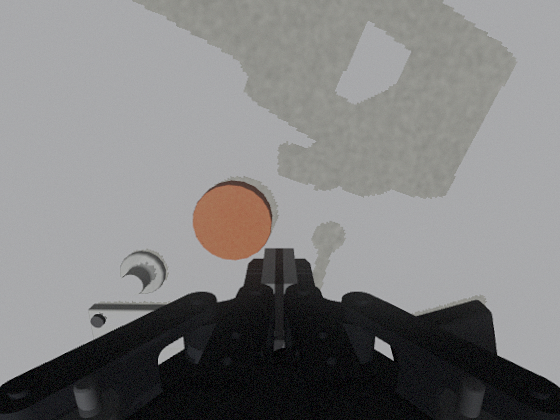

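The fingers are on the outer side of the knob and aligned with it: the wheel is at (232,220), clear, and the knob is hidden behind the fingers. I'll start pushing.

Emit:
{"fn": "step_arm", "kwargs": {"deltas": [[1,1,12,0,0],[1,0,12,0,0],[1,0,6,-3,0],[1,0,6,-6,0],[1,0,6,-5,0],[1,0,6,-4,0]]}}

```text
time: 13.65
ee_pos: [0.5446, 0.0017, 0.3188]
orientation: [-3.083, -0.524, 0.003]
contact_force: [-3.0, 18.1, 5.2]
width: 0.0002
```

```bash
python3 -c "
from h import *
tool(fx)
for c in ('scene',):
  im=r.capture(c); x0,y0=(210,150)
  cv2.imwrite(f'pics/{c}6.png',cv2.resize(im[y0:y0+140,x0:x0+140],None,fx=4,fy=4,interpolation=cv2.INTER_CUBIC))
"
```

```text
t 13.65 tip in fixture mm [ 62.2 183.6 145.8] tool x ang rel fixture -0.2 z [-0.004  0.014 -1.   ] F [-3.  18.1  5.2] w 0.0002 q [-0.13  0.14  1.87  0.01  1.13 -0.47]
```

View pics/scene6.png

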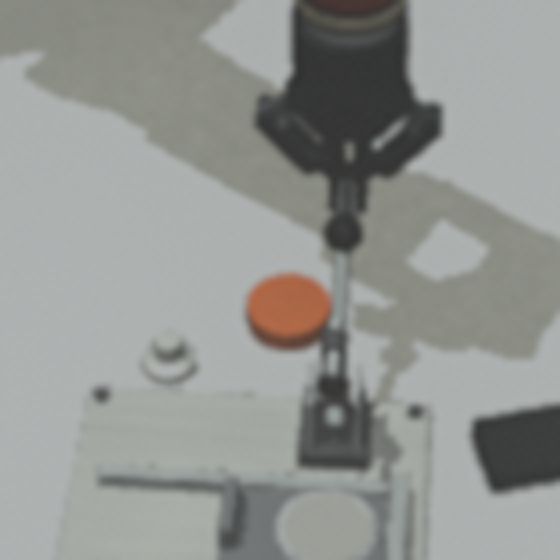

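The fingertips bear on the knob's outer side at (343,232) with 18 N. I'll continue and hold height so the knob rises up the fingers.

Emit:
{"fn": "step_arm", "kwargs": {"deltas": [[1,0,6,0,0],[1,0,6,0,0],[1,0,6,-1,0],[1,0,6,-1,0]]}}

```text
time: 14.2
ee_pos: [0.5526, -0.0169, 0.3266]
orientation: [-3.074, -0.525, 0.002]
contact_force: [-11.0, 20.9, 19.0]
width: -0.0001
```

```bash
python3 -c "
from h import *
tool(fx)
"
```

```text
t 14.2 tip in fixture mm [ 63.8 164.9 153.7] tool x ang rel fixture -0.1 z [-0.005  0.022 -1.   ] F [-11.   20.9  19. ] w -0.0001 q [-0.16  0.15  1.85  0.02  1.15 -0.51]
```

```bash
python3 -c "
from h import *
tool(fx)
for c in ('scene','top'):
  im=r.capture(c); x0,y0=(250,150) if c=='scene' else (250,120)
  cv2.imwrite(f'pics/{c}7.png',cv2.resize(im[y0:y0+90,x0:x0+90],None,fx=6,fy=6,interpolation=cv2.INTER_CUBIC))
  print([(W2F(d['at'],fx).round(1),round(d['conf'],2)) for d in r.landmark_of('knob_centre',c)])
"
```

```text
t 14.2 tip in fixture mm [ 63.8 164.9 153.7] tool x ang rel fixture -0.1 z [-0.005  0.022 -1.   ] F [-11.   20.9  19. ] w -0.0001 q [-0.16  0.15  1.85  0.02  1.15 -0.51]
[(array([ 60.6, 140.8, 161. ]), 0.68)]
[(array([ 60.2, 134.8, 168.5]), 0.6)]
```

View pics/scene7.png

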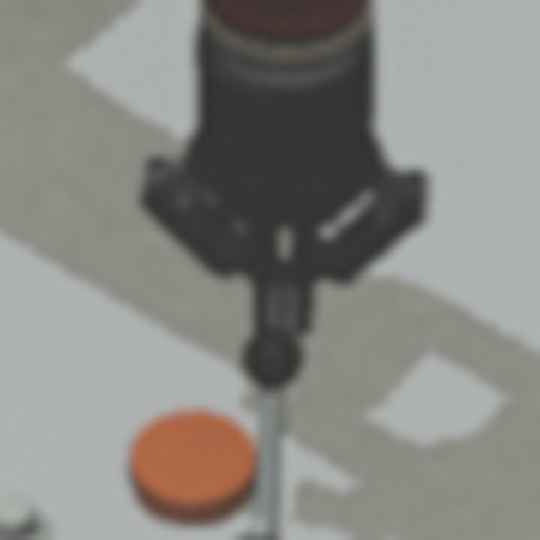

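View pics/top7.png

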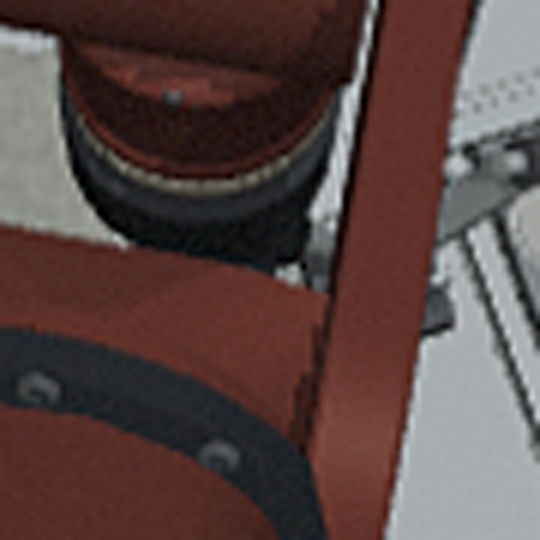

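Contact is good: the knob is at y≈140, z≈161, centred on the finger face. Friction is lifting the tool, so I'll follow the knob's rise and correct x by 3 mm.

Emit:
{"fn": "step_arm", "kwargs": {"deltas": [[1,-1,0,-6,0],[1,-1,5,-4,0],[1,0,6,-3,0],[1,0,6,-2,0]]}}

```text
time: 14.9
ee_pos: [0.5572, -0.0398, 0.3363]
orientation: [-3.091, -0.528, -0.002]
contact_force: [-0.2, 6.3, 1.4]
width: 0.0001
```

```bash
python3 -c "
from h import *
tool(fx)
"
```

```text
t 14.9 tip in fixture mm [ 60.5 138.7 163.3] tool x ang rel fixture -0.0 z [ 0.     0.005 -1.   ] F [-0.2  6.3  1.4] w 0.0001 q [-0.2   0.15  1.83  0.01  1.17 -0.54]
```

Emit:
{"fn": "step_arm", "kwargs": {"deltas": [[1,0,6,-1,0],[1,0,6,0,0],[1,0,6,0,0],[1,0,5,0,0],[1,0,5,0,0],[1,0,5,0,0]]}}

```text
time: 15.65
ee_pos: [0.5681, -0.073, 0.3363]
orientation: [3.096, 0.53, -0.001]
contact_force: [-0.3, 0.2, 0.5]
width: 0.0
```

```bash
python3 -c "
from h import *
tool(fx)
"
```

```text
t 15.65 tip in fixture mm [ 59.2 102.8 163.3] tool x ang rel fixture -0.0 z [-0.001 -0.001 -1.   ] F [-0.3  0.2  0.5] w 0.0 q [-0.25  0.18  1.8  -0.    1.17 -0.59]
```

Emit:
{"fn": "step_arm", "kwargs": {"deltas": [[1,0,4,0,0],[1,0,4,0,0],[1,0,0,0,0]]}}

```text
time: 16.02
ee_pos: [0.5709, -0.0801, 0.3366]
orientation: [3.096, 0.529, -0.0]
contact_force: [0.9, 0.4, -1.8]
width: 0.0002
```

```bash
python3 -c "
from h import *
tool(fx)
for c in ('scene',):
  im=r.capture(c); x0,y0=(210,180)
  cv2.imwrite(f'pics/{c}8.png',cv2.resize(im[y0:y0+130,x0:x0+140],None,fx=4.5,fy=4.5,interpolation=cv2.INTER_CUBIC))
  print([(W2F(d['at'],fx).round(1),round(d['conf'],2)) for d in r.landmark_of('knob_centre',c)])
"
```

```text
t 16.02 tip in fixture mm [ 59.6  95.3 163.6] tool x ang rel fixture -0.0 z [-0. -0. -1.] F [ 0.9  0.4 -1.8] w 0.0002 q [-0.26  0.18  1.79 -0.    1.17 -0.6 ]
[(array([ 59. ,  30.3, 159.9]), 0.68)]
```

View pics/scene8.png

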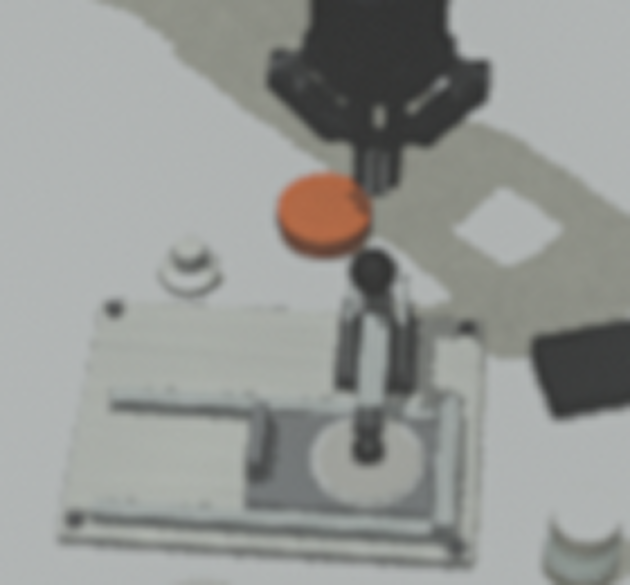

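It snapped: the knob is now at y≈30, z≈160 (lock predicts 32 and 160), and the pad is on the lens centre at (368,448). I'll retreat outward and up.

Emit:
{"fn": "step_arm", "kwargs": {"deltas": [[1,0,-25,-10,0],[1,0,-40,-40,0],[1,0,-40,-50,0],[1,0,-50,0,0],[1,0,-50,0,0],[1,0,-50,0,0],[1,0,0,0,0],[1,0,0,0,0]]}}

```text
time: 17.12
ee_pos: [0.4857, 0.1604, 0.436]
orientation: [3.096, 0.533, 0.001]
contact_force: [0.3, 0.1, -0.3]
width: 0.0001
```

```bash
python3 -c "
from h import *
tool(fx)
for c in ('scene','top'):
  im=r.capture(c); x0,y0=(210,190) if c=='scene' else (255,80)
  k=5 
  cv2.imwrite(f'pics/{c}9.png',cv2.resize(im[y0:y0+120,x0:x0+155],None,fx=k,fy=k,interpolation=cv2.INTER_CUBIC))
  for l in('carrier','knob_centre','clamp_pad','push_tab','jar','screwdriver','lens_blank','grind_wheel','gauge_case','lens_block'):
    print(c,l,[(W2F(d['at'],fx).round(1),round(d['conf'],2)) for d in r.landmark_of(l,c)][:2])
"
```

```text
t 17.12 tip in fixture mm [ 59.5 350.4 263. ] tool x ang rel fixture 0.1 z [ 0.001 -0.    -1.   ] F [ 0.3  0.1 -0.3] w 0.0001 q [ 0.18 -0.05  1.84 -0.    1.35 -0.16]
scene carrier [(array([51.3,  0.5, 14.9]), 0.75), (array([-372.2,   21.2,    3.4]), 0.62)]
scene knob_centre [(array([ 60.1,  31.1, 161.3]), 0.56)]
scene clamp_pad [(array([61.2, -2.7, 70.4]), 0.45)]
scene push_tab [(array([-7.3, -0.2, 41. ]), 0.94), (array([-419.1,   -6.6,   29.8]), 0.93)]
scene jar [(array([189.5, -54. ,   4.2]), 0.62), (array([ 60.3,  32.8, 162.1]), 0.4)]
scene screwdriver [(array([  71.7, -121.9,   -1.2]), 0.67), (array([48.6, -0.5, 14.9]), 0.46)]
scene lens_blank [(array([ -32.1, -110.1,   -2.1]), 0.63)]
scene grind_wheel [(array([ 2.300e+01,  2.188e+02, -2.000e-01]), 0.84), (array([-0.2,  0.5,  3.6]), 0.42)]
scene gauge_case [(array([206.9,  99.9,  -1.2]), 0.62), (array([ -29. , -107.4,   -0.5]), 0.31)]
scene lens_block [(array([-67.3, 163.6,  -1.9]), 0.57), (array([62. , -2.9, 73.3]), 0.19)]
top carrier [(array([44.7,  5.1, 12.6]), 0.82)]
top knob_centre [(array([ 57.4,  33. , 165.8]), 0.65)]
top clamp_pad [(array([61.4,  2.9, 66.4]), 0.6)]
top push_tab [(array([-7.5,  1.5, 42.5]), 0.94), (array([-417.6,   -2.5,   30.8]), 0.86)]
top jar [(array([188.4, -45.7,   3.5]), 0.92)]
top screwdriver [(array([  76. , -116.9,    1. ]), 0.77), (array([43.3,  2.7,  9.5]), 0.59)]
top lens_blank [(array([ -29.6, -106.3,   -4.4]), 0.58)]
top grind_wheel [(array([ 19.3, 212.8,   0.6]), 0.89), (array([-65.3, 160.4,   3.2]), 0.42)]
top gauge_case [(array([203. ,  93.5,   2.1]), 0.86), (array([-0.1,  0.3, -3.5]), 0.59)]
top lens_block [(array([-63.5, 160. ,  -0.2]), 0.78)]
```

View pics/scene9.png

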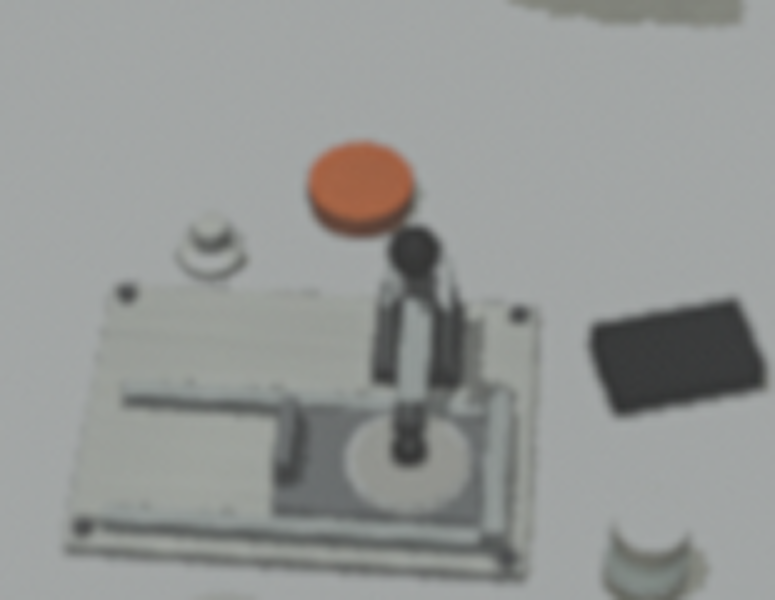

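View pics/top9.png

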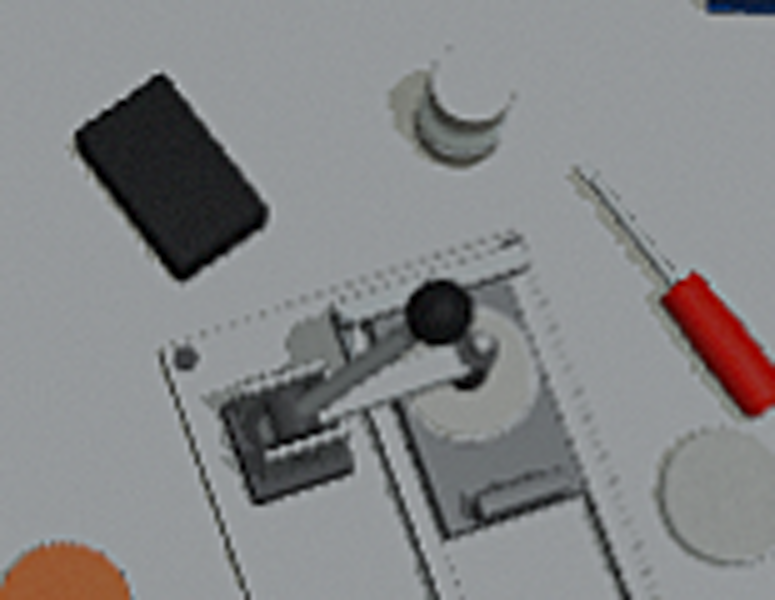

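The scene view shows the knob at (413,252) leaning over the channel, the pad at (408,448) on the lens, and the carrier's front against the stop bar at (485,460). Nothing else has moved, and the robot is clear. Handing in.

```bash
python3 -c "
from bench import r
print(r.close_job())"
```

```text
the job is handed in; nothing more can be done
None
```

I pushed the carrier home against the end stop first, then pushed the clamp handle over its dead point until it snapped into lock. The job was handed in at about 18 s, with the arm well clear and reading no contact force.

- **Carrier:** I pushed the tab with closed fingertips about 28 mm until the force rose to about 8–9 N and the carrier stopped. The last pictures show its front against the stop bar. The networks put its origin at fixture x 45 (top camera) and 51 mm (scene camera), against 45 mm when home. They put the tab's rear face at about -7 mm, against -10 mm. These are within or slightly beyond their usual 4 mm error.
- **Clamp:** The last checks put the knob at y 31–33 mm, z 161–166 mm, and the lock should be at about 32 and 160 mm. The pad's origin is over the lens centre at z 66–70 mm, so its face is at the lens top (35 mm). I could not measure the pad's force on the lens directly.
- **Forces:** The highest tool force I saw was about 30 N, on the fingertips during the handle push. Friction lifted the tool about 9 mm there, and I corrected that on the way.
- **Bystanders:** In the pictures they are all where they started.

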